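# Clamp a blank in the drilling jig

## Robot

A 6-joint arm with a two-finger parallel gripper is mounted at the origin on the work surface. World frame = base frame: x ahead of the robot, y to its left, z up, the work surface at z = 0. Lengths are in mm, angles in rad, forces in N, time in s.
With the tool pointing down it reaches from about 375 to 925 mm from the base axis. Payload 5.7 kg.
Tool frame: the origin (TCP) lies midway between the tips of the shut fingers; the grasp point (between the pads) lies 19 mm behind it; z points along the fingers, x is the direction in which the jaws open and shut, and the axes are right-handed (so a half turn about z gives the same grasp; the last joint's range is limited). The gripper opens to 85 mm and grips with 20 to 120 N. Pads are 22 mm wide; open, the fingers measure 114 mm over their backs; the gripper's body (76 mm by 85 mm) begins 54 mm behind the grasp point. The pads swing forward as they close: fully open they stand 13 mm farther back than shut.
Start: joints at [1.231, 0.359, 1.51, -0, 1.272, -0.115], TCP at [133.742, 584.873, 231.267] pointing down, gripper open.
Joint ranges: [-2.97, 2.97], [-1.01, 2.36], [0.21, 2.38], [-0.96, 4.11], [0.2, 2.71], [-2.98, 2.98]. Speed limits (rad/s): [2.39, 2.39, 3.14, 3.14, 3.14, 3.14].

## Interface

Orientations are given as a rotation vector (axis times angle).
In Python, from bench import sensors, imaging, order gives the robot as it stands.
- The arm moves only by the tool move_arm, never from a script. Its argument "targets" is a list of rows, each a list of 7 numbers: the finger opening in mm, from 0 to 85.4, then the shift along the tool's x, y, z in units of 40 mm (1.0 is 40 mm), then the turn, a rotation vector about the tool's x, y, z in units of 5 degrees (1.0 is 5 degrees). In form: [[hand, dx, dy, dz, ax, ay, az], ...]. A call has 1 to 5 rows; each row shifts and turns the commanded pose from where the row before left it, along the tool's axes as they then stand; what a row does not reach is not made up. A row lasts 1/12 s, in which the tool goes at most 41.7 mm and 7.16 degrees, less where a joint would pass 70% of its speed; a pose out of reach is approached as far as the arm can. A call is refused whole if a number of a shift passes 1 or a number of a turn 1, either way. A call with a gripper value outside its range is refused whole. The fingers move at their own pace and stop on an object; "grip_force" is the grip in N (left out, the last holds). Time passes only in rows, so rows that do not move let the fingers close. It gives the time, the measured TCP pose, the force and the opening at its end, in the units of the state.
- sensors.observe(): the state, without advancing time (a new reading comes with each control period).
- imaging.camera(name): name is "scene" or "top"; returns (picture, depth): 420x560x3 uint8, blue, green, red; 420x560 float32, mm along the optical axis (not along the pixel's ray), 0 where there is no reading.
- imaging.camera_params(name): a dict with "camera_matrix" (3x3 intrinsics, pixels), "k1" (the pictures are not rectified: a ray, as slopes to the right and down, at radius r is drawn at 1 + k1 r^2 times it, then the intrinsics apply), "extrinsics" (4x4, takes a point from camera to world coordinates). Camera axes: x right, y down, z forward; pixel columns grow to the right and rows downward; lengths in mm; the calibration is good to about 2 mm. A picture is of the moment at which its call begins. camera_params takes no time and is no camera call.
- order.hand_in(): hands the job in, once; it reports no verdict.
The state is a dict: "time": time; "q": joint angles; "joint_velocities": joint speeds; "tau": joint torques, N m; "tcp_pos": TCP position; "orientation": TCP orientation; "contact_force": force on the tool from outside, world axes, zero at the start; "moment": the same for the moment, N m; "opening": finger opening in mm.
Only numpy, scipy, OpenCV 4.12 (cv2) and the standard library are available. Lean on these libraries where they do the work, as an engineer would, in place of code of your own. Each camera call takes 0.05 s, during which the arm holds its last target.

## Task

First slide the wooden blank along its channel in the green drilling jig, under the guide bridge, until its end sits against the stop. Then flip the red safety catch fully up and over, clear of the clamp lever, and only after that pull the lever by its black grip towards the robot side of the jig as far as it goes, so that its rubber foot presses the blank down. Finish while still holding the lever pulled, with the blank clamped against the stop, and leave the glue bottle, screw jar, mallet and sanding block where they are.

Things in the scene. Friction and masses are not known exactly. Their poses are not given: they have to be found in the camera images.
- jig: Green drilling jig fixed to the bench, at varying place and yaw; base plate 12 mm thick, x -110..110, y -150..200 mm. Origin on the bench surface; -x is the side towards the robot, +y the open end of the channel, z up. The channel runs along y at x = -40 mm between two aluminium fences 56 mm apart, tops at z = 24 mm, y -100..180. Behind it a clamp tower: x 38..74, y -25..25, up to z = 118.
- stop_face (a point): Middle of the channel's end stop face, on the base plate: jig x = -40, y = -100, z = 12 mm; the stop block's top is at z = 42 mm. Axes parallel to the jig's. The blank goes home towards -y.
- bridge_top (a point): Top centre of the guide bridge over the channel (grey plate with brass bush), jig x = -40, y = -75, z = 70 mm. It spans jig x -82..2, y -94..-56 mm; its underside is at z = 60 mm, 8 mm above the blank.
- blank: Loose light-wood blank, 50 (x) x 200 (y) x 40 mm high, about 0.24 kg, lying in the channel on the plate (top 52 mm above the bench), 50 to 110 mm short of the stop. Origin: centre of its underside; axes parallel to the jig's. Against the stop its origin is at jig x = -40, y = 0, z = 12 mm. Its +y tail is free from above, to grip across the 50 mm width or to push.
- catch (a joint): Safety catch angle, rad. 0 = closed: the red bar lies level across the front of the lever and really blocks it. It grows as the catch flips up and over: 1.57 = bar upright; stop at 1.6. It may start at up to 0.12. Friction (0.07 N m) holds it where it is left.
- catch_knob (a point): Centre of the catch's red ball knob (24 mm diameter), on a 10 mm thick red stem 70 mm from the catch pivot: above the pivot at catch 0, level with it on the jig's -y side at 1.57, moving in the jig's yz plane. The bar (10 x 12 mm, 140 mm long) leaves the pivot at right angles to the stem: to +y at catch 0, upwards at 1.57.
- catch_pivot (a point): Pivot of the catch on its post: jig x = 48, y = -115, z = 140 mm; it turns about the jig's x axis. Axes parallel to the jig's. The post with its pin fills jig x 33..67, y -129..-101, up to z = 146 mm.
- lever_angle (a joint): Clamp lever angle, rad. 0 = rest, leaning 0.25 rad to the jig's +x (away from the robot side); it grows as the grip is pulled to the jig's -x; end stop at 0.55. A spring returns it to 0 when let go. The foot meets the blank at about 0.3; at 0.55 the pull at the grip is about 8 N.
- lever: Clamp lever with all it carries: round upright steel shank 12 mm thick from the pivot to the black grip, and a nose (14 mm thick) to -x over the channel. Origin at the lever pivot; at lever 0 its axes are parallel to the jig's, and it turns with the lever.
- lever_grip (a point): Centre of the black barrel grip on top of the lever (cylinder 30 mm diameter, 36 mm long along the jig's y, flat ends), 150 mm from the lever pivot; at lever 0 it is 37 mm to +x of the pivot and 145 mm above it (245 mm above the bench). It swings in the jig's xz plane, to -x when pulled; pinched from above by its flat ends it can turn between the pads.
- lever_pivot (a point): Lever pivot: jig x = 50, y = 0, z = 100 mm; the lever turns about the jig's y axis. Axes parallel to the jig's.
- foot: Rubber clamp foot: 24 mm ball end on a sprung 8 mm spindle (gives up to 26 mm, 300 N/m, 2 N at first touch), hanging from the lever's nose over the channel. Origin: top of the spindle, 92 mm from the lever pivot, at lever 0 at jig x = -40, y = 0, z = 120 mm; the foot's underside is 40 mm below it, about 28 mm above the blank.
- glue: Bystander: yellow glue bottle, 60 mm diameter, 170 mm tall; origin at its underside's centre.
- screw_jar: Bystander: glass jar with steel lid, 68 mm diameter, 85 mm tall; origin at its underside's centre.
- mallet: Bystander: wooden mallet lying along its x; handle 24 mm thick to -x (to -130 mm), head 60 x 100 x 55 mm at x = 100 mm; origin on the bench below its middle.
- sanding_block: Bystander: cork sanding block 70 x 110 x 35 mm; origin at its underside's centre.
Mind the look-alikes: they are no part of the job. Leave any blue or purple look-alike of the blank alone.

How it is judged (in metres and radians):
On the way, in this order (a step that is already met when the one before it is completed fails the run):
1. the blank lies in the channel with its end against the stop (within 4 mm) (y of blank in the frame of jig between -0.004 and 0.004 m and x of blank in the frame of jig between -0.047 and -0.033 m and z of blank in the frame of jig below 0.016 m and angle between the y axis of blank and the y axis of jig, either way round below 0.06 rad), for 0.2 s.
2. the safety catch is flipped up and over (past 1.2 rad) while the lever is still at rest (value of joint catch above 1.2 rad and value of joint lever_angle below 0.1 rad), for 0.2 s.
3. the lever is pulled past 0.45 rad by the robot and its foot presses the blank with over 3 N (value of joint lever_angle above 0.45 rad and contact force between foot and blank above 3 N and contact force between any of the fingers, the arm and lever above 1 N), for 0.2 s.
At the end, for the whole second after the job is handed in: The robot still holds the lever (over 1 N), steady and past 0.45 rad; the foot presses the blank with over 3 N; the blank is within 4 mm of the stop position, 7 mm across, flat, 0.06 rad; the catch is past 1.2 rad; no bystander moved 30 mm (all of step 1 and all of step 3 and value of joint catch above 1.2 rad and velocity of joint lever_angle between -0.1 and 0.1 rad/s and distance of each of glue, screw_jar, mallet, sanding_block from where it was at the start of the episode below 0.03 m); the arm keeps its last pose, push and grip.
It fails at once if the lever is forced (past 0.2 rad) while the catch is not flipped clear (value of joint lever_angle above 0.2 rad and value of joint catch below 1 rad).
It fails at once if the glue is pushed away or knocked over (distance of glue from where it was at the start of the episode above 0.03 m or angle between glue's own z axis and vertical above 0.4 rad).
It fails at once if the screw jar is pushed away or knocked over (distance of screw_jar from where it was at the start of the episode above 0.03 m or angle between screw_jar's own z axis and vertical above 0.4 rad).
It fails at once if the mallet is pushed away or knocked over (distance of mallet from where it was at the start of the episode above 0.03 m or angle between mallet's own z axis and vertical above 0.4 rad).
It fails at once if the sanding block is pushed away or knocked over (distance of sanding_block from where it was at the start of the episode above 0.03 m or angle between sanding_block's own z axis and vertical above 0.4 rad).
It also fails if it takes over 64 s, if anything falls off the work surface, if the arm or the gripper's body presses on something with over 40 N, if the wrist force passes 120 N, or if a joint passes its speed limit or range.

## Working session

There is one attempt and no reset: what is moved stays moved. The work goes in short steps, Python scripts to look and compute and a tool call to move; the robot and the scene stay as the last step left them, time stands still between calls to the robot, and variables do not carry over. Pictures are saved under pics/ and viewed, and the job is handed in when it is done.

Besides the shell and the picture viewer there is one more tool, called after "Call:" by a JSON object that holds its "api" and its "payload", one argument or row to a line. move_arm: Moves the arm, as the interface text tells. Its arguments: {"type":"object","properties":{"targets":{"type":"array","items":{"type":"array","items":{"type":"number"}}},"grip_force":{"type":"number"}},"required":["targets"]}

```bash
ls; mkdir -p pics; cat > h.py <<'E'
import numpy as np, cv2
from bench import sensors, imaging, order
from scipy.spatial.transform import Rotation as R
def snap(name,fn):
    p,d=imaging.camera(name); cv2.imwrite(f'pics/{fn}.png',p); np.save(f'pics/{fn}.npy',d); return p,d
def ray(name,u,v):
    c=imaging.camera_params(name); K=np.array(c['camera_matrix']); k=c['k1']
    x=(u-K[0,2])/K[0,0]; y=(v-K[1,2])/K[1,1]
    rd=np.hypot(x,y); r=rd
    for _ in range(20): r=rd/(1+k*r*r)
    s=r/rd if rd>0 else 1
    return np.array([x*s,y*s,1.0]),np.array(c['extrinsics'])
def pt(name,u,v,d):
    r,T=ray(name,u,v); return (T@np.append(r*d,1))[:3]
def atz(name,u,v,z):
    r,T=ray(name,u,v); w=T[:3,:3]@r; o=T[:3,3]; return o+w*(z-o[2])/w[2]
def proj(name,P):
    c=imaging.camera_params(name); K=np.array(c['camera_matrix']); T=np.linalg.inv(np.array(c['extrinsics']))
    q=T@np.append(P,1); x,y=q[0]/q[2],q[1]/q[2]; s=1+c['k1']*(x*x+y*y)
    return K[0,0]*x*s+K[0,2],K[1,1]*y*s+K[1,2]
def cloud(name,d):
    H,W=d.shape; out=np.zeros((H,W,3))
    c=imaging.camera_params(name); K=np.array(c['camera_matrix']); k=c['k1'];T=np.array(c['extrinsics'])
    v,u=np.mgrid[:H,:W]; x=(u-K[0,2])/K[0,0]; y=(v-K[1,2])/K[1,1]; rd=np.hypot(x,y)+1e-9; r=rd
    for _ in range(20): r=rd/(1+k*r*r)
    s=r/rd; P=np.stack([x*s*d,y*s*d,d],-1); return P@T[:3,:3].T+T[:3,3]
E
python3 - <<'E'
from h import *
for n in ('scene','top'):
    snap(n,n+'0'); c=imaging.camera_params(n); print(n,np.round(c['camera_matrix'],1).tolist(),c['k1'],np.round(c['extrinsics'],3).tolist())
print(sensors.observe())
E
```

```text
pics
scene [[437.8, 0.0, 272.6], [0.0, 437.8, 215.4], [0.0, 0.0, 1.0]] -0.11285574125364597 [[0.098, 0.669, -0.737, 1597.632], [0.995, -0.059, 0.08, -32.721], [0.01, -0.741, -0.672, 1226.95], [0.0, 0.0, 0.0, 1.0]]
top [[396.8, 0.0, 280.4], [0.0, 396.8, 205.9], [0.0, 0.0, 1.0]] -0.015974161402692724 [[0.013, -0.992, 0.128, 280.856], [-1.0, -0.012, 0.011, 86.035], [-0.009, -0.128, -0.992, 1360.276], [0.0, 0.0, 0.0, 1.0]]
{'time': 0.1, 'q': array([ 1.23091763e+00,  3.59452610e-01,  1.51132478e+00, -2.32371516e-05,
        1.27249518e+00, -1.15107411e-01]), 'joint_velocities': array([ 4.74296889e-04,  8.24972688e-05, -2.06329972e-03,  2.13455507e-04,
       -3.89810620e-04, -1.33020809e-03]), 'tau': array([ 4.76618261e-04, -5.28637612e+01, -2.79353124e+01, -1.01261085e-04,
        4.89202532e-03,  1.44719854e-05]), 'tcp_pos': array([133.54487217, 584.32245524, 230.52573035]), 'orientation': array([ 2.45584266e+00,  1.95773612e+00, -2.21956357e-03]), 'contact_force': array([ 1.47697596, -0.18319003, -0.31657015]), 'moment': array([ 0.0139944 , -0.00838245, -0.02849599]), 'opening': 85.23591805874234}
```

View pics/scene0.png

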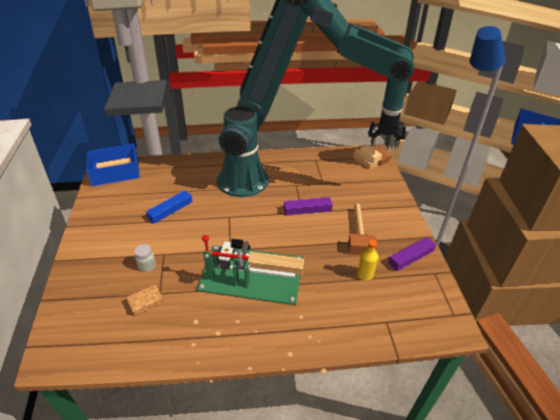

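View pics/top0.png

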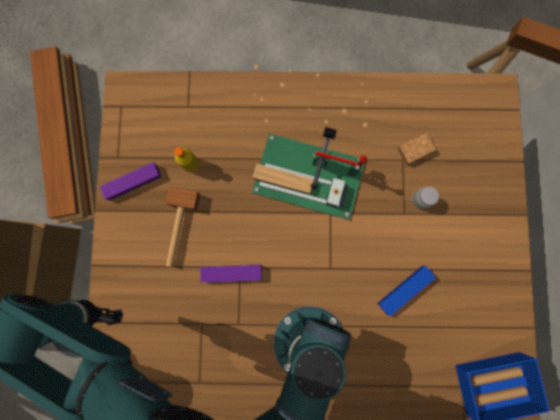

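The scene shows the jig at about (250,270), with the glue at (368,262), mallet at (360,240), jar at (145,258) and sanding block at (144,300). In the top view the jig is centred near (312,178). The blank is the light-wood bar in its channel at (283,178). The blue bar at (408,290) and the purple bars at (130,182) and (231,274) are look-alikes lying outside the jig. I'll confirm in an enlarged crop.

```bash
python3 - <<'E'
import cv2
p=cv2.imread('pics/top0.png')[120:230,240:380]; cv2.imwrite('pics/top0c.png',cv2.resize(p,None,fx=5.7,fy=5.4,interpolation=cv2.INTER_CUBIC))
p=cv2.imread('pics/scene0.png')[225:310,190:315]; cv2.imwrite('pics/scene0c.png',cv2.resize(p,None,fx=6,fy=6,interpolation=cv2.INTER_CUBIC))
E
```

```text
(no output)
```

View pics/top0c.png

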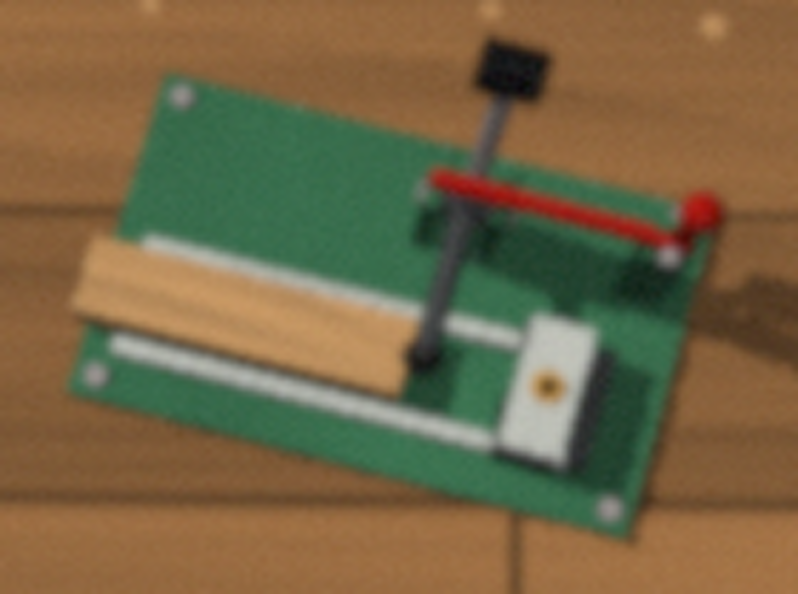

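View pics/scene0c.png

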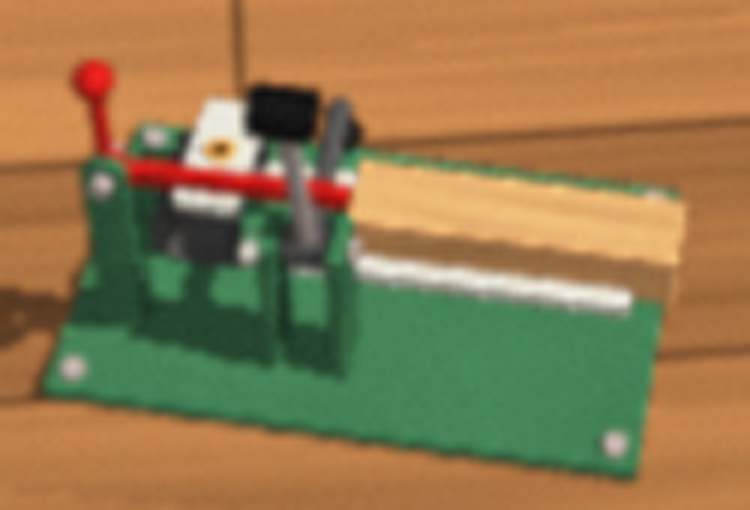

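```bash
cat >> h.py <<'E'
E
python3 - <<'E'
from h import *
from scipy.optimize import least_squares
obs=[]
def t(u,v): return (240+(u+.5)/5.7-.5,120+(v+.5)/5.4-.5)
def s(u,v): return (190+(u+.5)/6-.5,225+(v+.5)/6-.5)
O=[('top',t(165,72),(110,200,12)),('top',t(70,394),(-110,200,12)),('top',t(632,541),(-110,-150,12)),
('top',t(548,386),(-40,-75,70)),
('scene',s(636,480),(110,200,12)),('scene',s(45,393),(110,-150,12)),('scene',s(683,192),(-110,200,12)),('scene',s(220,149),(-40,-75,70))]
def W(p,P): c,si=np.cos(p[2]),np.sin(p[2]); return np.array([p[0]+c*P[0]-si*P[1],p[1]+si*P[0]+c*P[1],P[2]])
for sel in (['top'],['scene'],['top','scene']):
    f=lambda p:np.concatenate([np.array(proj(n,W(p,P)))-uv for n,uv,P in O if n in sel])
    r=least_squares(f,[500,0,0]);print(sel,r.x,np.round(r.fun,2))
p=r.x
for nm,P in dict(knob=(48,-115,210),grip=(87,0,245),pivot=(48,-115,140),top=(-40,-75,70)).items(): print(nm,W(p,P),proj('top',W(p,P)),proj('scene',W(p,P)))
print('knob px',t(703,211),s(93,78),'grip',t(513,70),s(284,112))
for uv in ((92,237),(73,308),(405,392)):
    w=atz('top',*t(*uv),52); d=w[:2]-p[:2]; c,si=np.cos(p[2]),np.sin(p[2]); print('blank',w,c*d[0]+si*d[1],-si*d[0]+c*d[1])
E
```

```text
['top'] [ 5.55292549e+02 -2.05616796e+01 -2.55612186e-01] [ 0.15  0.05 -0.38  0.07 -0.25 -0.37  0.46  0.24]
['scene'] [ 5.58873359e+02 -1.82927808e+01 -2.65662418e-01] [ 0.31 -0.53 -0.64 -0.48  0.01  0.26  0.32  0.81]
['top', 'scene'] [ 5.56609509e+02 -1.95809243e+01 -2.58467087e-01] [ 0.   -0.45 -0.69 -0.49 -0.66 -0.66  0.11 -0.1   0.13 -1.35 -0.86 -0.69
 -0.58 -0.46 -0.17  0.48]
knob [ 573.62122095 -143.02970582  210.        ] (np.float64(362.45140273400204), np.float64(158.50618732311332)) (np.float64(205.19652847775723), np.float64(238.28325215721281))
grip [640.71962377 -41.81802498 245.        ] (np.float64(329.5699205224734), np.float64(132.58898949349833)) (np.float64(236.38902028975028), np.float64(243.5835149288667))
pivot [ 573.62122095 -143.02970582  140.        ] (np.float64(358.08969234933215), np.float64(163.99329034667457)) (np.float64(207.164146526692), np.float64(252.88301400896182))
top [498.76827793 -81.86568926  70.        ] (np.float64(335.8422635498411), np.float64(190.9700503144592)) (np.float64(226.0838531015716), np.float64(249.89651261867778))
knob px (362.92105263157896, 158.66666666666666) (205.08333333333334, 237.58333333333334) grip (329.5877192982456, 132.55555555555554) (236.91666666666666, 243.25)
blank [592.67748997 185.29045469  52.        ] -17.494982859749896 207.28508561192882
blank [547.39607164 195.53997688  52.        ] -63.89205107985091 205.62026979865092
blank [ 4.96721550e+02 -1.46766537e-01  5.20000000e+01] -62.86600452705414 3.481317910023227
```

The crop confirms it: the light-wood blank lies in the fenced channel at jig y ≈ +105, so it has about 105 mm to travel. The grip at crop (513,70) and the knob at crop (703,211) both match the fitted jig pose. Next I'll build a move planner.

```bash
cat >> h.py <<'E'
J=np.array([556.3,-19.8,-0.258])
def W(P,p=J): c,si=np.cos(p[2]),np.sin(p[2]); return np.array([p[0]+c*P[0]-si*P[1],p[1]+si*P[0]+c*P[1],P[2]])
def toJ(P,p=J):
    c,si=np.cos(p[2]),np.sin(p[2]); d=np.array(P[:2])-p[:2]; return np.array([c*d[0]+si*d[1],-si*d[0]+c*d[1],P[2]])
def plan(tgt,yaw=J[2],n=None,hand=0):
    "rows taking TCP from measured pose to jig point tgt, tool down, tool-x at jig +x"
    o=sensors.observe(); p=o['tcp_pos']; R0=R.from_rotvec(o['orientation'])
    R1=R.from_matrix(np.array([[np.cos(yaw),np.sin(yaw),0],[np.sin(yaw),-np.cos(yaw),0],[0,0,-1]]).astype(float))
    rv=(R0.inv()*R1).as_rotvec(); d=W(tgt)-p
    m=max(np.degrees(np.linalg.norm(rv))/5,np.linalg.norm(d)/40)
    n=n or int(np.ceil(m)); 
    print('n',n,'jig now',np.round(toJ(p),1),'rot total units',np.round(np.degrees(rv)/5,2))
    for i in range(n):
        Ri=R0*R.from_rotvec(rv*i/n); print([hand]+np.round(np.r_[Ri.inv().apply(d/n)/40,np.degrees(rv)/5/n],3).tolist())
def st():
    o=sensors.observe(); print('t',round(o['time'],2),'jig',np.round(toJ(o['tcp_pos']),1),'F',np.round(o['contact_force'],1),'open',round(o['opening'],1),'q',np.round(o['q'],2))
E
python3 - <<'E'
from h import *
plan((-40,255,120),n=20)
for uv in ((183,157),(182,198)): print(atz('top',*uv,100))
E
```

```text
n 20 jig now [-562.9  476.3  230.5] rot total units [1.000e-02 2.000e-02 1.838e+01]
[0, -0.298, 0.644, 0.139, 0.001, 0.001, 0.919]
[0, -0.245, 0.666, 0.138, 0.001, 0.001, 0.919]
[0, -0.191, 0.683, 0.138, 0.001, 0.001, 0.919]
[0, -0.136, 0.697, 0.138, 0.001, 0.001, 0.919]
[0, -0.08, 0.705, 0.138, 0.001, 0.001, 0.919]
[0, -0.023, 0.709, 0.138, 0.001, 0.001, 0.919]
[0, 0.034, 0.709, 0.138, 0.001, 0.001, 0.919]
[0, 0.091, 0.704, 0.138, 0.001, 0.001, 0.919]
[0, 0.147, 0.694, 0.138, 0.001, 0.001, 0.919]
[0, 0.202, 0.68, 0.138, 0.001, 0.001, 0.919]
[0, 0.256, 0.662, 0.138, 0.001, 0.001, 0.919]
[0, 0.308, 0.639, 0.138, 0.001, 0.001, 0.919]
[0, 0.358, 0.613, 0.138, 0.001, 0.001, 0.919]
[0, 0.406, 0.582, 0.138, 0.001, 0.001, 0.919]
[0, 0.451, 0.548, 0.138, 0.001, 0.001, 0.919]
[0, 0.494, 0.51, 0.138, 0.001, 0.001, 0.919]
[0, 0.533, 0.469, 0.138, 0.001, 0.001, 0.919]
[0, 0.569, 0.424, 0.138, 0.001, 0.001, 0.919]
[0, 0.601, 0.377, 0.138, 0.001, 0.001, 0.919]
[0, 0.629, 0.328, 0.138, 0.001, 0.001, 0.919]
[600.43319716 419.83170098 100.        ]
[465.09829649 416.96278907 100.        ]
```

Call:
{"api": "move_arm", "payload": {
  "targets": [
    [0,-0.3,0.64,0,0,0,0.92],
    [0,-0.25,0.67,0,0,0,0.92],
    [0,-0.19,0.68,0,0,0,0.92],
    [0,-0.14,0.7,0,0,0,0.92],
    [0,-0.08,0.7,0,0,0,0.92]
  ],
  "grip_force": 40
}}

```text
time: 0.52
tcp_pos: [246.3, 496.6, 230.9]
orientation: [2.8, 1.424, -0.001]
contact_force: [0.5, 0.9, -0.2]
opening: 25.4
```

Call:
{"api": "move_arm", "payload": {
  "targets": [
    [0,-0.02,0.71,0,0,0,0.92],
    [0,0.03,0.71,0,0,0,0.92],
    [0,0.09,0.7,0,0,0,0.92],
    [0,0.15,0.69,0,0,0,0.92],
    [0,0.2,0.68,0,0,0,0.92]
  ]
}}

```text
time: 0.93
tcp_pos: [358.5, 409.9, 230.9]
orientation: [3.028, 0.837, -0.001]
contact_force: [0.8, 0.7, 0.4]
opening: -0.3
```

Call:
{"api": "move_arm", "payload": {
  "targets": [
    [0,0.26,0.66,0.1,0,0,0.92],
    [0,0.31,0.64,0.1,0,0,0.92],
    [0,0.36,0.61,0.1,0,0,0.92],
    [0,0.41,0.58,0.1,0,0,0.92],
    [0,0.45,0.55,0.1,0,0,0.92]
  ]
}}

```text
time: 1.35
tcp_pos: [471.0, 323.3, 210.7]
orientation: [3.134, 0.216, -0.001]
contact_force: [0.9, -0.2, -0.8]
opening: 0.1
```

```bash
python3 - <<'E'
from h import *
st(); plan((-40,250,110))
E
```

```text
t 1.35 jig [-170.   310.   210.7] F [ 0.9 -0.2 -0.8] open 0.1 q [ 0.48  0.34  1.6  -0.    1.21  0.34]
n 5 jig now [-170.   310.   210.7] rot total units [0.01 0.01 4.53]
[0, 0.485, 0.527, 0.504, 0.001, 0.002, 0.907]
[0, 0.525, 0.487, 0.504, 0.001, 0.002, 0.907]
[0, 0.562, 0.444, 0.504, 0.001, 0.002, 0.907]
[0, 0.595, 0.398, 0.504, 0.001, 0.002, 0.907]
[0, 0.625, 0.35, 0.504, 0.001, 0.002, 0.907]
```

Call:
{"api": "move_arm", "payload": {
  "targets": [
    [0,0.49,0.53,0.5,0,0,0.91],
    [0,0.53,0.49,0.5,0,0,0.91],
    [0,0.56,0.44,0.5,0,0,0.91],
    [0,0.6,0.4,0.5,0,0,0.91],
    [0,0.63,0.35,0.5,0,0,0.91]
  ]
}}

```text
time: 1.77
tcp_pos: [582.4, 232.4, 109.9]
orientation: [3.115, -0.406, -0.001]
contact_force: [-0.8, 0.9, 0.7]
opening: -0.2
```

Call:
{"api": "move_arm", "payload": {
  "targets": [
    [0,0,0,0.65,0,0,0],
    [0,0,0,0.65,0,0,0],
    [0,0,0,0.65,0,0,0],
    [0,0,0,0,0,0,0]
  ]
}}

```text
time: 2.1
tcp_pos: [577.8, 232.0, 28.0]
orientation: [3.112, -0.401, -0.014]
contact_force: [-1.0, -0.2, -1.0]
opening: 0.0
```

```bash
python3 - <<'E'
from h import *
st(); p,d=snap('top','top1');cv2.imwrite('pics/top1c.png',cv2.resize(p[100:240,220:390],None,fx=4.5,fy=4.2,interpolation=cv2.INTER_CUBIC)); plan((-40,215,32))
E
```

```text
t 2.1 jig [-43.5 249.   28. ] F [-1.  -0.2 -1. ] open 0.0 q [ 0.27  0.63  1.63 -0.    0.9   0.53]
n 1 jig now [-42.5 249.8  30.4] rot total units [0.04 0.07 0.03]
[0, 0.059, 0.871, -0.037, 0.042, 0.07, 0.027]
```

View pics/top1c.png

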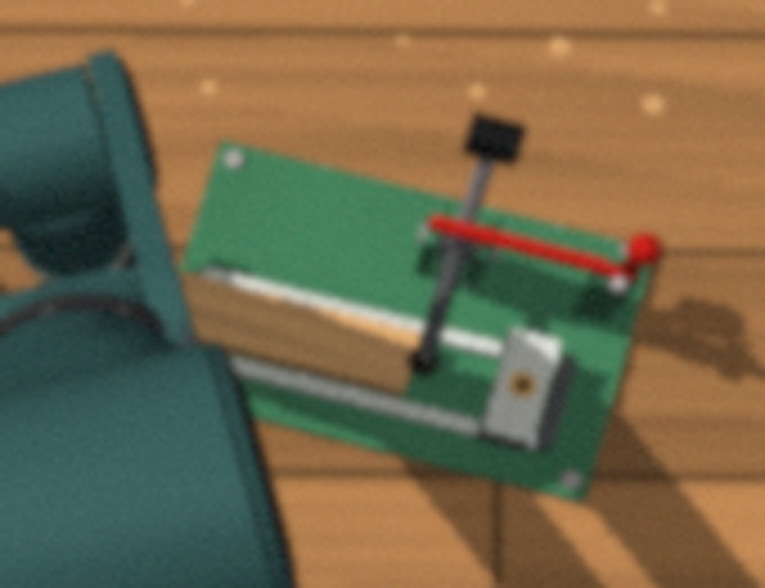

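The blank is untouched. The gripper stands behind its tail, hidden under the arm, so I'll start pushing.

Call:
{"api": "move_arm", "payload": {
  "targets": [
    [0,0.05,0.4,-0.05,0,0,0],
    [0,0,0.3,0,0,0,0],
    [0,0,0.25,0,0,0,0],
    [0,0,0.25,0,0,0,0],
    [0,0,0.25,0,0,0,0]
  ]
}}

```text
time: 2.57
tcp_pos: [570.0, 176.3, 36.9]
orientation: [-3.115, 0.401, -0.005]
contact_force: [0.3, 1.8, 1.3]
opening: -0.1
```

Call:
{"api": "move_arm", "payload": {
  "targets": [
    [0,0,0.25,0,0,0,0],
    [0,0,0.25,0,0,0,0],
    [0,0,0.25,0,0,0,0],
    [0,0,0.25,0,0,0,0],
    [0,0,0.25,0,0,0,0]
  ]
}}

```text
time: 2.98
tcp_pos: [556.2, 127.6, 35.3]
orientation: [3.116, -0.4, -0.0]
contact_force: [1.0, 2.4, 2.3]
opening: 0.2
```

```bash
python3 - <<'E'
from h import *
st();plan((-40,111,32))
E
```

```text
t 2.98 jig [-37.7 142.5  35.3] F [1.  2.4 2.3] open 0.2 q [ 0.1   0.56  1.76 -0.    0.83  0.36]
n 1 jig now [-37.7 142.5  35.3] rot total units [0.   0.   0.03]
[0, -0.059, 0.788, 0.082, 0.001, 0.001, 0.03]
```

Call:
{"api": "move_arm", "payload": {
  "targets": [
    [0,0,0.2,0,0,0,0],
    [0,0,0.2,0,0,0,0],
    [0,0,0.15,0,0,0,0],
    [0,0,0.1,0,0,0,0]
  ]
}}

```text
time: 3.32
tcp_pos: [549.5, 102.6, 35.2]
orientation: [3.116, -0.401, -0.001]
contact_force: [1.0, 2.1, 0.5]
opening: 0.2
```

Call:
{"api": "move_arm", "payload": {
  "targets": [
    [0,0,0.05,0,0,0,0],
    [0,0,0.05,0,0,0,0],
    [0,0,0.05,0,0,0,0]
  ]
}}

```text
time: 3.57
tcp_pos: [549.4, 98.7, 35.4]
orientation: [-3.114, 0.401, -0.003]
contact_force: [3.6, 14.0, -0.9]
opening: -0.1
```

```bash
python3 - <<'E'
from h import *
st();
E
```

```text
t 3.57 jig [-36.9 112.8  35.4] F [ 3.6 14.  -0.9] open -0.1 q [0.05 0.55 1.79 0.   0.81 0.31]
```

Call:
{"api": "move_arm", "payload": {
  "targets": [
    [0,0,0.08,0,0,0,0],
    [0,0,0,0,0,0,0],
    [0,0,0,0,0,0,0],
    [0,0,0,0,0,0,0]
  ]
}}

```text
time: 3.9
tcp_pos: [549.9, 98.5, 35.9]
orientation: [-3.11, 0.402, -0.006]
contact_force: [3.9, 19.7, -0.5]
opening: 0.3
```

```bash
python3 - <<'E'
from h import *
st(); 
for n in('top','scene'):
  p,d=snap(n,n+'2')
  c=p[100:240,220:390] if n=='top' else p[210:320,180:330]
  cv2.imwrite(f'pics/{n}2c.png',cv2.resize(c,None,fx=4.5,fy=4.2,interpolation=cv2.INTER_CUBIC))
E
```

```text
t 3.9 jig [-36.4 112.8  35.9] F [ 3.9 19.7 -0.5] open 0.3 q [0.05 0.54 1.79 0.01 0.8  0.3 ]
```

View pics/top2c.png

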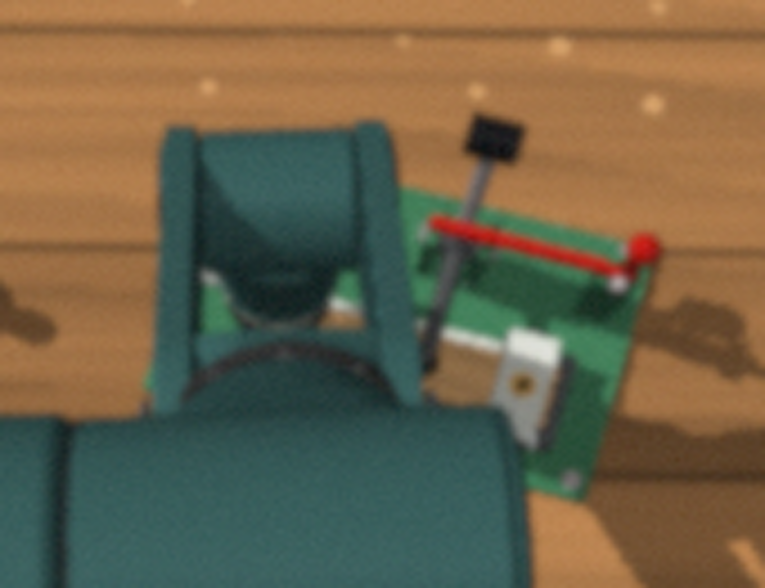

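View pics/scene2c.png

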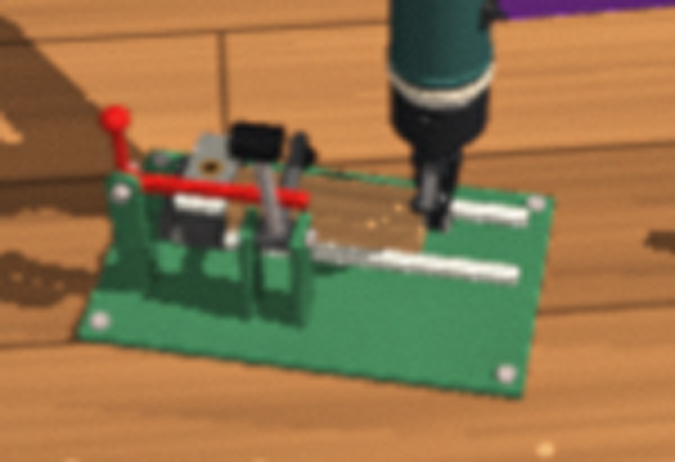

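The blank runs under the bridge and stalls at about 20 N, with its tail near jig y 100. Now I'll back off and lift.

Call:
{"api": "move_arm", "payload": {
  "targets": [
    [0,0,-0.3,0,0,0,0],
    [0,0,-0.5,0,0,0,0],
    [0,0,0,-0.9,0,0,0],
    [0,0,0,-1,0,0,0],
    [0,0,0,-1,0,0,0]
  ]
}}

```text
time: 4.42
tcp_pos: [554.2, 125.7, 151.2]
orientation: [3.114, -0.398, -0.006]
contact_force: [1.3, -0.3, -0.7]
opening: -0.1
```

Call:
{"api": "move_arm", "payload": {
  "targets": [
    [50,0,0,-1,0,0,0],
    [50,0,0,-1,0,0,0],
    [50,0,0,-1,0,0,0],
    [50,0,0,-0.8,0,0,0],
    [50,0,0,0,0,0,0]
  ]
}}

```text
time: 4.83
tcp_pos: [559.3, 125.8, 310.8]
orientation: [-3.114, 0.399, -0.019]
contact_force: [1.5, 0.6, 0.1]
opening: 50.2
```

```bash
python3 - <<'E'
from h import *
st(); plan((48,-115,295),hand=50)
for n in('scene',):
  p,d=snap(n,n+'3')
  c=p[210:320,180:330]
  cv2.imwrite(f'pics/{n}3c.png',cv2.resize(c,None,fx=5,fy=5,interpolation=cv2.INTER_CUBIC))
E
```

```text
t 4.83 jig [-34.3 141.5 310.8] F [1.5 0.6 0.1] open 50.2 q [ 0.1   0.25  1.47 -0.    1.41  0.36]
n 7 jig now [-34.3 141.5 310.8] rot total units [-0.04 -0.13  0.03]
[50, 0.29, 0.917, 0.057, -0.005, -0.019, 0.005]
[50, 0.291, 0.917, 0.057, -0.005, -0.019, 0.005]
[50, 0.291, 0.917, 0.057, -0.005, -0.019, 0.005]
[50, 0.292, 0.917, 0.057, -0.005, -0.019, 0.005]
[50, 0.292, 0.917, 0.057, -0.005, -0.019, 0.005]
[50, 0.293, 0.917, 0.057, -0.005, -0.019, 0.005]
[50, 0.293, 0.916, 0.057, -0.005, -0.019, 0.005]
```

View pics/scene3c.png

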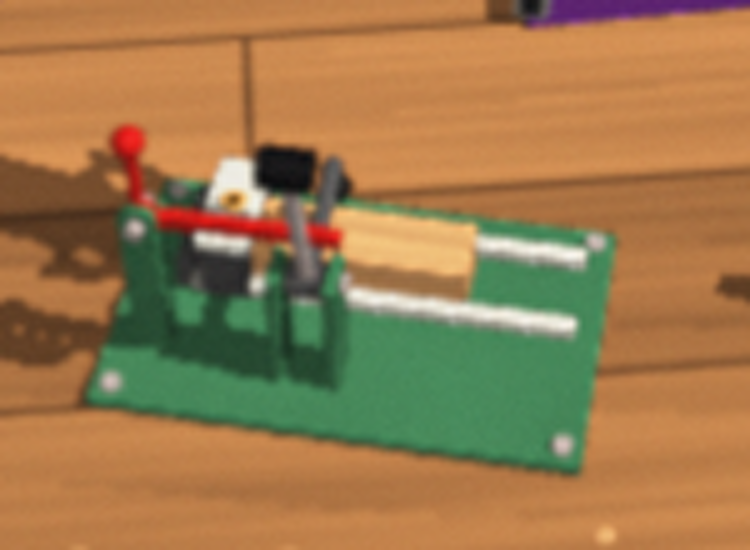

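The blank's tail top edge runs from crop (478,226) to crop (470,270). I'll check that numerically.

```bash
python3 - <<'E'
from h import *
for u,v in((478,226),(469,272)): print(toJ(atz('scene',180+(u+.5)/5-.5,210+(v+.5)/5-.5,52)))
for P in ((-65,100,52),(-15,100,52)):
  a=proj('scene',W(P)); print(((a[0]-180)*5+2,(a[1]-210)*5+2))
# knob fit
from scipy.optimize import least_squares
f=lambda a:np.r_[np.array(proj('top',W((48+a[1],-115-70*np.sin(a[0]),140+70*np.cos(a[0])))))-(362.92,158.67),np.array(proj('scene',W((48+a[1],-115-70*np.sin(a[0]),140+70*np.cos(a[0])))))-(205.08,237.58)]
r=least_squares(f,[0,0]);print(r.x,r.fun)
E
```

```text
[-62.49201403 102.06883061  52.        ]
[-17.43517701 102.6180718   52.        ]
(np.float64(475.726750802588), np.float64(223.14875022983028))
(np.float64(464.8324407818167), np.float64(274.07182181993915))
[ 0.01326592 -0.89139747] [-0.16505183  0.28459624 -0.14721132  0.42937203]
```

Call:
{"api": "move_arm", "payload": {
  "targets": [
    [50,0.29,0.92,0.03,0,0,0],
    [50,0.29,0.92,0.03,0,0,0],
    [50,0.29,0.92,0.03,0,0,0],
    [50,0.29,0.92,0.03,0,0,0],
    [50,0.29,0.92,0.03,0,-0.1,0]
  ]
}}

```text
time: 5.3
tcp_pos: [563.7, -68.5, 295.5]
orientation: [-3.115, 0.399, 0.019]
contact_force: [0.6, -0.7, 0.2]
opening: 49.6
```

Call:
{"api": "move_arm", "payload": {
  "targets": [
    [45,0.29,0.92,0,0,0,0],
    [45,0.29,0.92,0,0,0,0],
    [45,0,0,0,0,0,0],
    [45,0,0,0,0,0,0]
  ]
}}

```text
time: 5.63
tcp_pos: [568.1, -146.1, 295.1]
orientation: [-3.114, 0.405, 0.019]
contact_force: [-0.4, 1.7, -0.1]
opening: 45.3
```

```bash
python3 - <<'E'
from h import *
st(); plan((48,-117,230),hand=45)
for n in('scene','top'):
  p,d=snap(n,n+'4')
  c=p[180:290,150:290] if n=='scene' else p[110:210,290:420]
  cv2.imwrite(f'pics/{n}4c.png',cv2.resize(c,None,fx=5,fy=5,interpolation=cv2.INTER_CUBIC))
E
```

```text
t 5.63 jig [  43.7 -119.1  295.1] F [-0.4  1.7 -0.1] open 45.3 q [-0.37  0.3   1.44 -0.    1.41 -0.11]
n 2 jig now [  43.7 -119.1  295.1] rot total units [ 0.    0.14 -0.01]
[45, 0.064, -0.027, 0.813, 0.002, 0.071, -0.005]
[45, 0.059, -0.026, 0.813, 0.002, 0.071, -0.005]
```

View pics/scene4c.png

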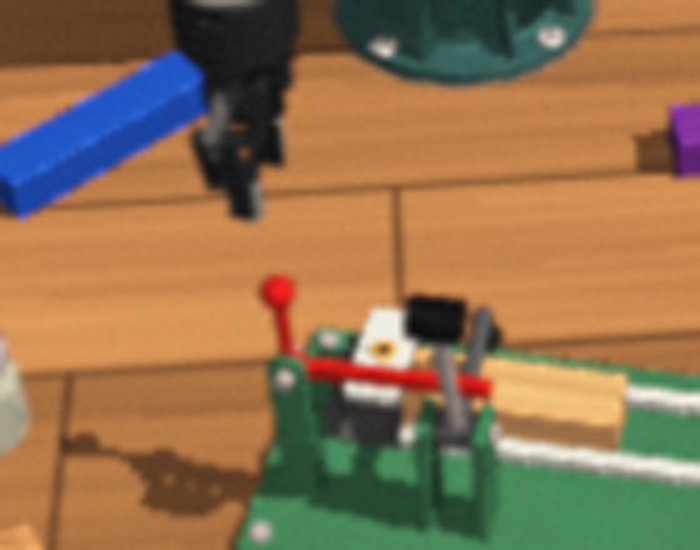

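View pics/top4c.png

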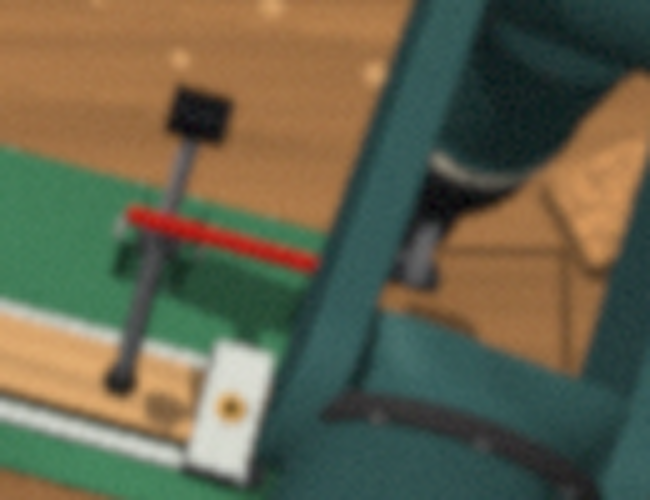

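The scene shows the gripper above the knob at crop (278,290), still clear of it. Tail and stall agree with home to within about 2 mm. I'll descend over the knob.

Call:
{"api": "move_arm", "payload": {
  "targets": [
    [45,0.06,-0.1,0.8,0,0.1,0],
    [45,0.05,-0.03,0.8,0,0,0],
    [45,0,0,0.5,0,0,0],
    [45,0,0,0.5,0,0,0],
    [45,0,0,0,0,0,0]
  ]
}}

```text
time: 6.15
tcp_pos: [571.1, -137.2, 188.6]
orientation: [-3.114, 0.396, 0.014]
contact_force: [-0.2, -0.1, -0.6]
opening: 45.1
```

```bash
python3 - <<'E'
from h import *
st(); plan((47.5,-114,190),hand=45)
for n in('scene',):
  p,d=snap(n,n+'5')
  c=p[180:290,150:290] if n=='scene' else p[110:210,290:420]
  cv2.imwrite(f'pics/{n}5c.png',cv2.resize(c,None,fx=5,fy=5,interpolation=cv2.INTER_CUBIC))
E
```

```text
t 6.15 jig [  44.3 -109.7  188.6] F [-0.2 -0.1 -0.6] open 45.1 q [-0.35  0.39  1.58  0.    1.18 -0.1 ]
n 1 jig now [  44.3 -109.7  188.6] rot total units [-0.01  0.1   0.06]
[45, 0.079, 0.107, -0.037, -0.01, 0.102, 0.057]
```

View pics/scene5c.png

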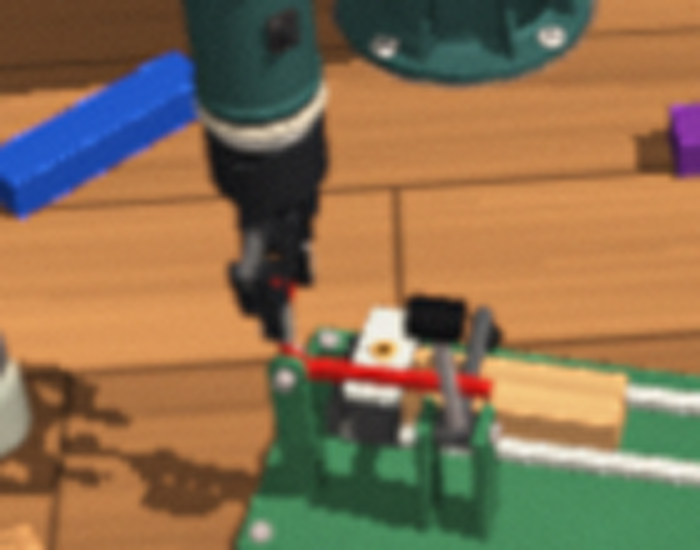

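The fingers straddle the knob: red shows behind the front finger at crop (290,287). I'll centre and close.

Call:
{"api": "move_arm", "payload": {
  "targets": [
    [45,0.08,0.1,-0.03,0,0.1,0],
    [18,0,0,0,0,0,0],
    [18,0,0,0,0,0,0],
    [18,0,0,0,0,0,0],
    [18,0,0,0,0,0,0]
  ],
  "grip_force": 25
}}

```text
time: 6.62
tcp_pos: [572.4, -143.8, 195.4]
orientation: [3.116, -0.399, 0.002]
contact_force: [-12.6, 1.8, 7.6]
opening: 21.9
```

```bash
python3 - <<'E'
from h import *
st()
# arc increments in tool units (x,y,z) for theta 0.013->1.56
th=np.linspace(0.013,1.58,16)
y=-115-70*np.sin(th); z=140+70*np.cos(th)
for a,b,c in zip(th[1:],-np.diff(y)/40,-np.diff(z)/40): print(round(a,2),round(b,2),round(c,2))
E
```

```text
t 6.62 jig [  47.2 -115.7  195.4] F [-12.6   1.8   7.6] open 21.9 q [-0.36  0.38  1.58 -0.    1.19 -0.11]
0.12 0.18 0.01
0.22 0.18 0.03
0.33 0.18 0.05
0.43 0.17 0.07
0.54 0.16 0.08
0.64 0.15 0.1
0.74 0.14 0.12
0.85 0.13 0.13
0.95 0.11 0.14
1.06 0.1 0.15
1.16 0.08 0.16
1.27 0.06 0.17
1.37 0.05 0.18
1.48 0.03 0.18
1.58 0.01 0.18
```

The pads closed to 21.9 mm, less than the 24 mm knob, and there is upward and sideways force, so the grip is off-centre. I'll reopen, shift and close again.

Call:
{"api": "move_arm", "payload": {
  "targets": [
    [40,0,0,0,0,0,0],
    [40,-0.05,0,0.15,0,0,0],
    [40,0,0,0,0,0,0]
  ]
}}

```text
time: 6.87
tcp_pos: [575.0, -144.6, 188.6]
orientation: [3.114, -0.4, 0.016]
contact_force: [-0.2, 0.9, 0.5]
opening: 39.8
```

```bash
python3 - <<'E'
from h import *
st()
E
```

```text
t 6.87 jig [  50.  -115.9  188.6] F [-0.2  0.9  0.5] open 39.8 q [-0.36  0.38  1.59  0.    1.16 -0.11]
```

Call:
{"api": "move_arm", "payload": {
  "targets": [
    [18,0,0,0,0,0,0],
    [18,0,0,0,0,0,0],
    [18,0,0,0,0,0,0],
    [18,0,0,0,0,0,0]
  ]
}}

```text
time: 7.2
tcp_pos: [572.2, -143.8, 188.5]
orientation: [3.115, -0.4, 0.006]
contact_force: [-10.8, 1.2, 7.1]
opening: 21.9
```

```bash
python3 - <<'E'
from h import *
st()
E
```

```text
t 7.2 jig [  47.  -115.8  188.5] F [-10.8   1.2   7.1] open 21.9 q [-0.36  0.38  1.59  0.    1.17 -0.11]
```

The opening doesn't change with height, so the ball sits between flat pads and the 2 mm is compliance. I'll relieve x and swing the knob along its arc.

Call:
{"api": "move_arm", "payload": {
  "targets": [
    [18,-0.08,0.18,0.01,0,0,0],
    [18,0,0.18,0.03,0,0,0],
    [18,0,0.18,0.05,0,0,0],
    [18,0,0.17,0.07,0,0,0],
    [18,0,0,0,0,0,0]
  ]
}}

```text
time: 7.62
tcp_pos: [564.2, -173.0, 181.4]
orientation: [3.114, -0.401, 0.013]
contact_force: [-1.0, -0.3, 1.7]
opening: 22.3
```

```bash
python3 - <<'E'
from h import *
st()
for n in('scene',):
  p,d=snap(n,n+'6')
  c=p[180:290,150:290] if n=='scene' else p[110:210,290:420]
  cv2.imwrite(f'pics/{n}6c.png',cv2.resize(c,None,fx=5,fy=5,interpolation=cv2.INTER_CUBIC))
E
```

```text
t 7.62 jig [  46.7 -146.1  181.4] F [-1.  -0.3  1.7] open 22.3 q [-0.41  0.39  1.6   0.    1.15 -0.16]
```

View pics/scene6c.png

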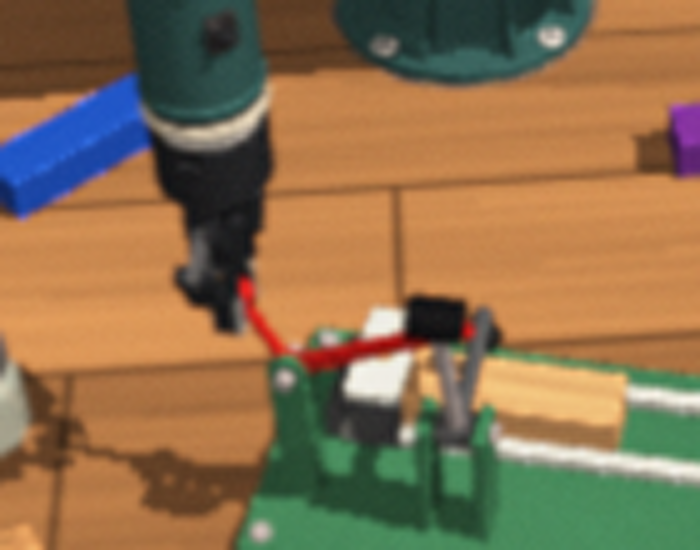

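The bar is lifting, so I'll continue the arc.

Call:
{"api": "move_arm", "payload": {
  "targets": [
    [18,0,0.16,0.08,0,0,0],
    [18,0,0.15,0.1,0,0,0],
    [18,0,0.14,0.12,0,0,0],
    [18,0,0.13,0.13,0,0,0],
    [18,0,0.11,0.14,0,0,0]
  ]
}}

```text
time: 8.08
tcp_pos: [557.4, -198.6, 158.5]
orientation: [3.115, -0.4, 0.013]
contact_force: [-2.5, 1.1, 1.8]
opening: 21.9
```

Call:
{"api": "move_arm", "payload": {
  "targets": [
    [18,0,0.1,0.15,0,0,0],
    [18,0,0.08,0.16,0,0,0],
    [18,0,0.06,0.17,0,0,0],
    [18,0,0.05,0.18,0,0,0],
    [18,0,0.03,0.15,0,0,0]
  ]
}}

```text
time: 8.5
tcp_pos: [554.2, -210.5, 125.6]
orientation: [3.115, -0.4, 0.012]
contact_force: [-1.9, 0.9, 2.5]
opening: 22.1
```

```bash
python3 - <<'E'
from h import *
st()
for n in('scene',):
  p,d=snap(n,n+'7')
  c=p[180:290,150:290] if n=='scene' else p[110:210,290:420]
  cv2.imwrite(f'pics/{n}7c.png',cv2.resize(c,None,fx=5,fy=5,interpolation=cv2.INTER_CUBIC))
E
```

```text
t 8.5 jig [  46.6 -184.9  125.6] F [-1.9  0.9  2.5] open 22.1 q [-0.48  0.46  1.65  0.    1.03 -0.23]
```

View pics/scene7c.png

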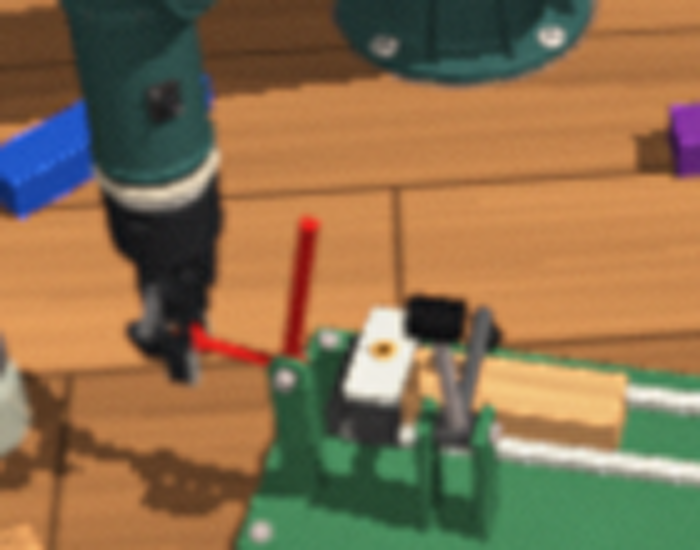

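The bar is nearly upright at crop (302,290). I'll press a little further, then release.

Call:
{"api": "move_arm", "payload": {
  "targets": [
    [18,0,0.01,0.12,0,0,0],
    [18,0,0,0.04,0,0,0],
    [18,0,0,0,0,0,0],
    [50,0,0,0,0,0,0],
    [50,0,0,0,0,0,0]
  ]
}}

```text
time: 8.97
tcp_pos: [555.7, -210.8, 120.6]
orientation: [3.115, -0.4, 0.017]
contact_force: [0.9, -0.2, 0.9]
opening: 45.3
```

Call:
{"api": "move_arm", "payload": {
  "targets": [
    [50,0,0,-0.5,0,0,0],
    [50,0,0,-0.8,0,0,0],
    [50,0,0,-1,0,0,0],
    [50,0,0,-1,0,0,0],
    [50,0,0,-1,0,0,0]
  ]
}}

```text
time: 9.38
tcp_pos: [553.7, -210.1, 294.6]
orientation: [3.115, -0.399, 0.016]
contact_force: [0.8, 0.6, -0.6]
opening: 50.1
```

```bash
python3 - <<'E'
from h import *
st()
for n in('scene',):
  p,d=snap(n,n+'8')
  c=p[180:290,150:290] if n=='scene' else p[110:210,290:420]
  cv2.imwrite(f'pics/{n}8c.png',cv2.resize(c,None,fx=5,fy=5,interpolation=cv2.INTER_CUBIC))
for th in (1.3,1.5,1.6):
  print(th,*[np.round((np.array(proj('scene',W((48,-115+a*140*np.cos(th)-b*70*np.sin(th),140+a*140*np.sin(th)+b*70*np.cos(th)))))-(150,180))*5+2) for a,b in((1,0),(0,1))])
E
```

```text
t 9.38 jig [  46.  -184.7  294.6] F [ 0.8  0.6 -0.6] open 50.1 q [-0.48  0.29  1.45  0.    1.39 -0.23]
1.3 [325. 228.] [189. 335.]
1.5 [282. 217.] [188. 348.]
1.6 [261. 214.] [189. 355.]
```

View pics/scene8c.png

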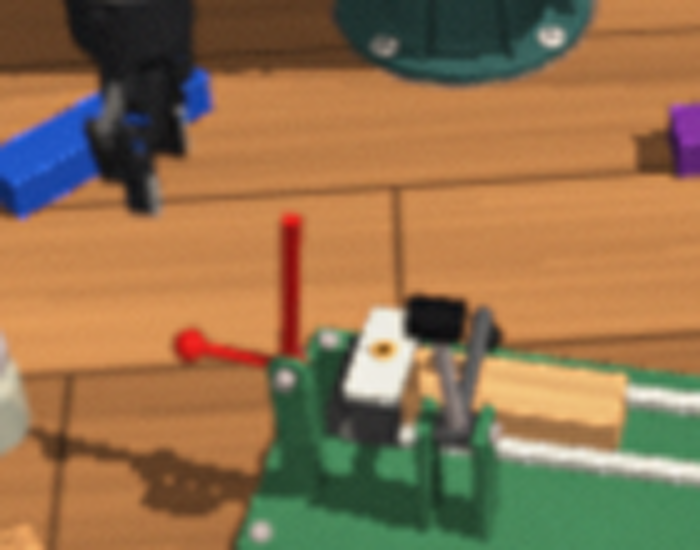

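The knob at crop (189,345) and the bar tip at crop (290,220) put the catch at about 1.46 rad. Next I'll move over the lever grip.

Call:
{"api": "move_arm", "payload": {
  "targets": [
    [60,0,0,-0.7,0,0,0],
    [60,0.2,-0.5,0,0,0,0],
    [60,0.2,-0.9,0,0,0,0],
    [60,0.2,-0.9,0,0,0,0],
    [60,0.2,-0.9,0,0,0,0]
  ]
}}

```text
time: 9.85
tcp_pos: [617.6, -93.3, 321.3]
orientation: [3.115, -0.401, 0.018]
contact_force: [-0.0, -0.9, 0.4]
opening: 59.8
```

Call:
{"api": "move_arm", "payload": {
  "targets": [
    [60,0.1,-0.7,0,0,0,0],
    [60,0.1,-0.7,0,0,0,0],
    [60,0,0,0,0,0,0],
    [60,0,0,0,0,0,0]
  ]
}}

```text
time: 10.18
tcp_pos: [639.0, -40.7, 320.6]
orientation: [3.116, -0.395, 0.015]
contact_force: [-0.6, -0.4, -0.1]
opening: 60.0
```

```bash
python3 - <<'E'
from h import *
st(); plan((86,1,226),hand=60)
E
```

```text
t 10.18 jig [ 85.3   0.9 320.6] F [-0.6 -0.4 -0.1] open 60.0 q [-0.17  0.35  1.3  -0.    1.48  0.08]
n 3 jig now [ 85.3   0.9 320.6] rot total units [-0.   -0.11  0.06]
[60, -0.002, -0.001, 0.788, -0.001, -0.038, 0.021]
[60, 0.0, -0.001, 0.788, -0.001, -0.038, 0.021]
[60, 0.003, -0.001, 0.788, -0.001, -0.038, 0.021]
```

Call:
{"api": "move_arm", "payload": {
  "targets": [
    [60,0,0,0.7,0,-0.05,0],
    [60,0,0,0.7,0,-0.05,0],
    [60,0,0,0.5,0,0,0],
    [60,0,0,0.45,0,0,0],
    [60,0,0,0,0,0,0]
  ],
  "grip_force": 60
}}

```text
time: 10.6
tcp_pos: [635.7, -43.3, 222.5]
orientation: [3.116, -0.402, -0.011]
contact_force: [-1.1, 0.6, -1.2]
opening: 60.1
```

```bash
python3 - <<'E'
from h import *
st()
for n in('scene',):
  p,d=snap(n,n+'9')
  c=p[180:290,170:310] if n=='scene' else p[110:210,290:420]
  cv2.imwrite(f'pics/{n}9c.png',cv2.resize(c,None,fx=5,fy=5,interpolation=cv2.INTER_CUBIC))
E
```

```text
t 10.6 jig [ 82.8  -2.5 222.5] F [-1.1  0.6 -1.2] open 60.1 q [-0.18  0.42  1.43 -0.    1.3   0.08]
```

View pics/scene9c.png

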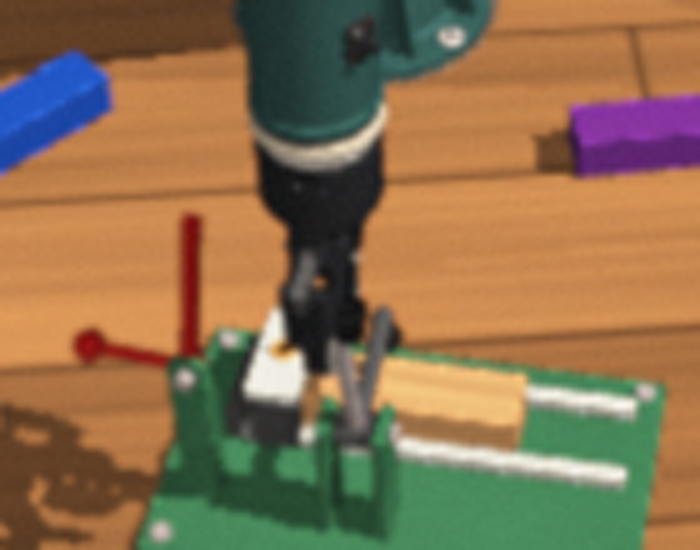

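The catch is still up. The fingers straddle the barrel, which is partly hidden behind the front finger at crop (335,320). I'll close to 42 mm and pull gradually.

Call:
{"api": "move_arm", "payload": {
  "targets": [
    [42,0.08,-0.08,0,0,0,0],
    [42,0,0,0,0,0,0],
    [42,0,0,0,0,0,0]
  ]
}}

```text
time: 10.9
tcp_pos: [643.8, -40.5, 228.4]
orientation: [3.116, -0.4, 0.005]
contact_force: [-0.4, 0.4, 0.2]
opening: 42.1
```

Call:
{"api": "move_arm", "payload": {
  "targets": [
    [42,-0.15,0,0,0,0,0],
    [42,-0.2,0,0,0,0,0],
    [42,-0.2,0,0,0,0,0],
    [42,-0.2,0,0,0,0,0]
  ]
}}

```text
time: 11.23
tcp_pos: [613.1, -32.5, 227.3]
orientation: [3.116, -0.4, 0.003]
contact_force: [1.7, -1.1, 0.8]
opening: 41.8
```

```bash
python3 - <<'E'
from h import *
st()
for n in('scene',):
  p,d=snap(n,n+'10')
  c=p[180:290,170:310] if n=='scene' else p[110:210,290:420]
  cv2.imwrite(f'pics/{n}10c.png',cv2.resize(c,None,fx=5,fy=5,interpolation=cv2.INTER_CUBIC))
E
```

```text
t 11.23 jig [ 58.2   2.3 227.3] F [ 1.7 -1.1  0.8] open 41.8 q [-0.17  0.38  1.49 -0.    1.27  0.09]
```

View pics/scene10c.png

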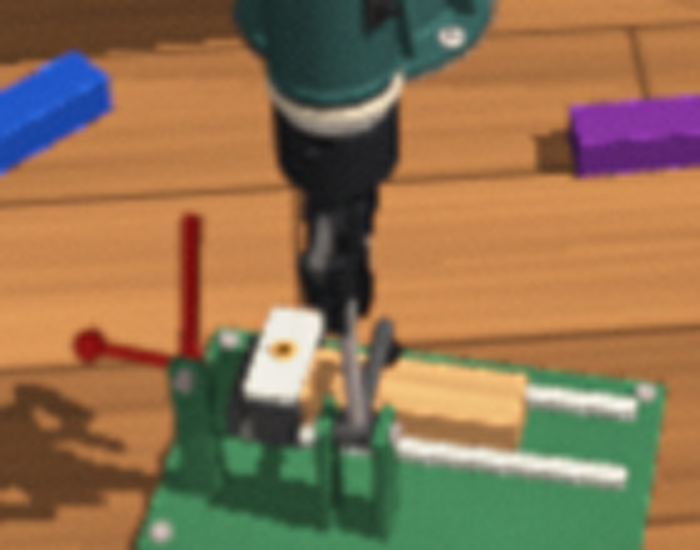

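The shank is more upright and the nose lower, so the lever is following. I'll keep pulling.

Call:
{"api": "move_arm", "payload": {
  "targets": [
    [42,-0.25,0,0,0,0,0],
    [42,-0.25,0,0,0,0,0],
    [42,-0.25,0,0,0,0,0],
    [42,-0.25,0,0,0,0,0],
    [42,0,0,0,0,0,0]
  ]
}}

```text
time: 11.7
tcp_pos: [572.7, -21.9, 226.6]
orientation: [-3.116, 0.4, 0.001]
contact_force: [4.1, -0.3, 0.4]
opening: 42.1
```

Call:
{"api": "move_arm", "payload": {
  "targets": [
    [42,-0.15,0,0,0,0,0],
    [42,-0.1,0,0,0,0,0],
    [42,-0.1,0,0,0,0,0],
    [42,0,0,0,0,0,0]
  ]
}}

```text
time: 12.03
tcp_pos: [561.6, -19.1, 226.3]
orientation: [3.116, -0.4, 0.003]
contact_force: [7.0, -1.3, -4.6]
opening: 41.9
```

```bash
python3 - <<'E'
from h import *
st()
E
```

```text
t 12.03 jig [  5.    2.  226.3] F [ 7.  -1.3 -4.6] open 41.9 q [-0.16  0.31  1.6  -0.    1.23  0.1 ]
```

Call:
{"api": "move_arm", "payload": {
  "targets": [
    [42,-0.1,0,0,0,0,0],
    [42,-0.08,0,0,0,0,0],
    [42,0,0,0,0,0,0],
    [42,0,0,0,0,0,0]
  ]
}}

```text
time: 12.37
tcp_pos: [555.9, -17.6, 226.4]
orientation: [3.115, -0.4, 0.006]
contact_force: [8.0, -2.5, -4.6]
opening: 41.7
```

```bash
python3 - <<'E'
from h import *
st()
for n in('scene','top'):
  p,d=snap(n,n+'11')
  c=p[180:290,170:310] if n=='scene' else p[100:240,220:390]
  cv2.imwrite(f'pics/{n}11c.png',cv2.resize(c,None,fx=4.7,fy=4.2,interpolation=cv2.INTER_CUBIC))
st()
E
```

```text
t 12.37 jig [ -0.9   2.  226.4] F [ 8.  -2.5 -4.6] open 41.7 q [-0.16  0.3   1.61 -0.    1.22  0.1 ]
t 12.47 jig [ -0.8   2.  226.5] F [ 8.8 -2.5 -5.3] open 41.9 q [-0.16  0.3   1.61 -0.    1.22  0.1 ]
```

View pics/scene11c.png

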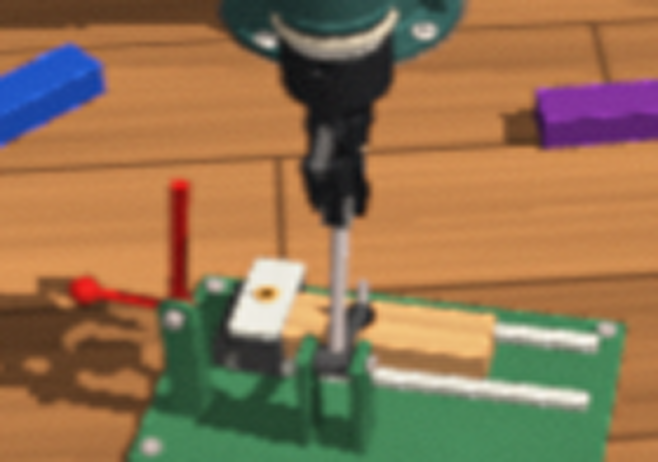

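View pics/scene11.png

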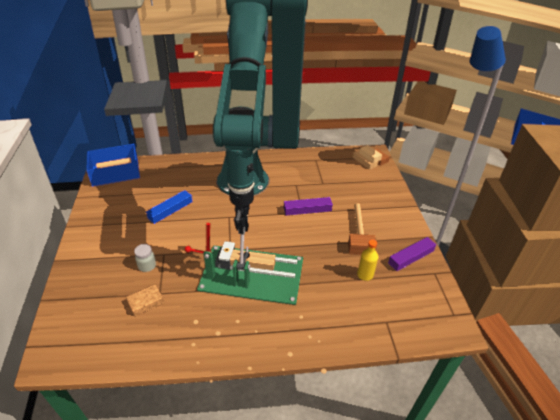

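The foot is down on the blank with the spindle pushed up at crop (363,295), and the catch is still up. The bystanders look unmoved. One small extra pull will confirm the end stop, then I'll check the blank's tail.

Call:
{"api": "move_arm", "payload": {
  "targets": [
    [42,-0.07,0,0,0,0,0],
    [42,0,0,0,0,0,0],
    [42,0,0,0,0,0,0],
    [42,0,0,0,0,0,0]
  ]
}}

```text
time: 12.8
tcp_pos: [555.4, -17.5, 226.8]
orientation: [3.115, -0.4, 0.012]
contact_force: [13.7, -3.2, -7.9]
opening: 42.1
```

```bash
python3 - <<'E'
from h import *
st()
p,d=snap('scene','scene12')
a=p[210:320,180:330]; b=cv2.imread('pics/scene3.png')[210:320,180:330]
cv2.imwrite('pics/cmp.png',np.vstack([cv2.resize(x[20:80],None,fx=5,fy=5,interpolation=cv2.INTER_CUBIC) for x in(b,a)]))
p0=cv2.imread('pics/scene0.png')
for n,(x,y,w,h) in dict(glue=(352,235,32,50),jar=(130,240,32,36),block=(122,282,44,36),mallet=(342,200,38,55)).items():
    t=p0[y:y+h,x:x+w]; r=cv2.matchTemplate(p[y-6:y+h+6,x-6:x+w+6],t,cv2.TM_CCOEFF_NORMED); _,m,_,l=cv2.minMaxLoc(r); print(n,m,l[0]-6,l[1]-6)
st()
E
```

```text
t 12.8 jig [ -1.4   2.  226.8] F [13.7 -3.2 -7.9] open 42.1 q [-0.16  0.3   1.62 -0.    1.22  0.1 ]
glue 0.9986802935600281 0 0
jar 0.765570342540741 0 0
block 0.998002827167511 0 0
mallet 0.9982320070266724 0 0
t 12.85 jig [ -1.4   2.  226.8] F [14.1 -2.7 -8. ] open 42.0 q [-0.16  0.3   1.62 -0.    1.22  0.1 ]
```

View pics/cmp.png

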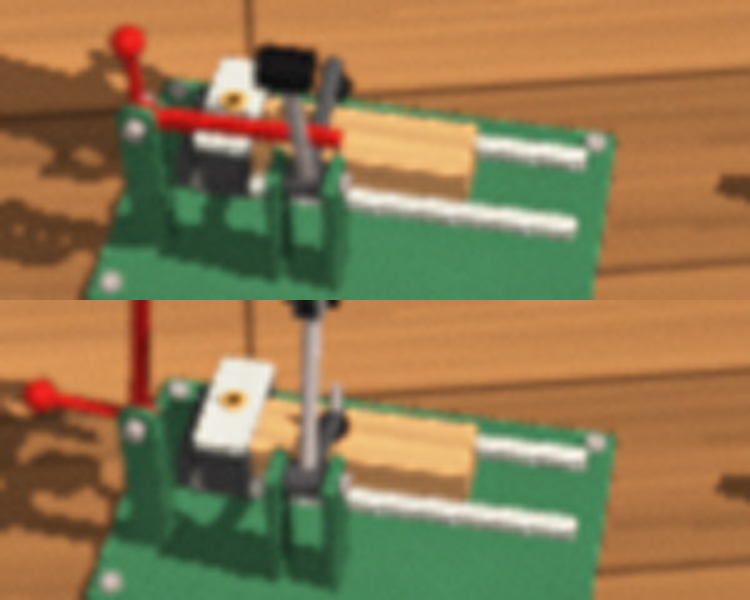

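The force jumped to 14 N with almost no movement, so the lever is at its end stop. The tail sits at the same pixel (476) before and after clamping, and no bystander has shifted. I'm handing in.

```bash
python3 - <<'E'
from h import *
print(order.hand_in()); st()
E
```

```text
the job is handed in; nothing more can be done
None
the job is handed in; nothing more can be done
```

I pushed the blank home against the stop, then flipped the catch up by its knob. Last I pulled the lever to its end stop with the jaws hooked loosely round the grip, and handed in at about 12.9 s while holding it. No verdict was reported.

**Last checks:**
- **Blank:** the push stalled at about 20 N. The tail measured jig y ≈ 102 against 100 nominal, which is within the camera and jig-fit error. In the pictures it did not move when clamped.
- **Catch:** about 1.46 rad by picture estimate, and still up in the last picture.
- **Lever:** about 0.55 rad. A further 3 mm of commanded pull raised the force from about 9 to 14 N with almost no motion.
- **Foot:** the picture shows it on the blank with the spindle pushed in. I did not measure its force directly.
- **Bystanders:** zero pixel shift for all four. The screw jar matched less well (0.77 against 0.998 for the others), probably because of a shadow.

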